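Hold the test probe on the relay's spring contact

ROBOT

A 7-joint arm with a two-finger parallel gripper is mounted at the origin on a cart in front of the work surface, level with it; the furniture and walls round the work are solid. World frame = base frame: x ahead of the robot, y to its left, z up, the work surface at z = 0. Lengths are in m, angles in rad, forces in N, time in s.
With the tool pointing down it reaches from about 0.425 to 0.825 m from the base axis. Payload 3.6 kg.
Tool frame: the origin (TCP) lies midway between the tips of the shut fingers; the grasp point (between the pads) lies 19 mm behind it; z points along the fingers, y is the direction in which the jaws open and shut (so a half turn about z gives the same grasp; the last joint's range is limited). The gripper opens to 93 mm and grips with 3 to 60 N. Pads are 15 mm wide; open, the fingers measure 128 mm over their backs; the gripper's body (75 mm by 188 mm) begins 65 mm behind the grasp point.
Start: joints at [-1.258, 0.615, -0.013, 1.423, 0.008, 1.103, -0.04], TCP at [0.216, 0.613, 0.219] pointing down, gripper open.
Joint ranges: [-3.12, 3.12], [-0.3, 2.06], [-1.34, 1.32], [0.26, 2.42], [-1.36, 4.5], [0.01, 1.98], [-2.84, 2.84]. Speed limits (rad/s): [2.79, 2.79, 3.14, 3.14, 3.14, 3.14, 3.14].

INTERFACE

Orientations are given as a rotation vector (axis times angle).
In Python, from station import status, vision, ticket gives the robot as it stands.
- The arm moves only by the tool jog_arm, never from a script. Its argument "moves" is a list of rows, each a list of 7 numbers: the finger opening in m, from 0 to 0.093, then the shift along the world's x, y, z in m, then the turn, a rotation vector about the world's x, y, z in rad. A call has 1 to 12 rows; each row shifts and turns the commanded pose from where the row before left it; what a row does not reach is not made up. A row lasts 1/10 s, in which the tool goes at most 50 mm and 8.59 degrees, less where a joint would pass 70% of its speed; a pose out of reach is approached as far as the arm can. A call is refused whole if a number of a shift passes 0.05 or a number of a turn 0.15, either way. A call with a gripper value outside its range is refused whole. The fingers move at their own pace and stop on an object; "squeeze" is the grip in N (left out, the last holds). Time passes only in rows, so rows that do not move let the fingers close. It gives the time, the measured TCP pose, the force and the opening at its end, in the units of the state.
- status.get_obs(): the state, without advancing time (a new reading comes with each control period).
- vision.camera(name): name is "scene" or "top" or "wrist"; returns the picture (400x640x3 uint8, blue, green, red); there is no depth.
- vision.calibration(name): a dict with "K" (3x3 intrinsics, pixels), "extrinsics" (4x4, takes a point from camera to world coordinates). Camera axes: x right, y down, z forward; pixel columns grow to the right and rows downward; lengths in m; the calibration is good to about 2 mm. The wrist camera is an equidistant fisheye: a pixel r from the principal point sees the ray r / f radians off the axis. A picture is of the moment at which its call begins: read the wrist's pose just before it. calibration takes no time and is no camera call; for the wrist camera it gives the pose at the moment of the call.
- ticket.hand_in(): hands the job in, once; it reports no verdict.
The state is a dict: "clock": time; "joints": joint angles; "joint_velocities": joint speeds; "effort": joint torques, N m; "ee_pos": TCP position; "tool_rot": TCP orientation; "force": force on the tool from outside, world axes, zero at the start; "ft_torque": the same for the moment, N m; "opening": finger opening in m.
Only numpy, scipy, OpenCV 4.12 (cv2) and the standard library are available. Lean on these libraries where they do the work, as an engineer would, in place of code of your own. Each camera call takes 0.05 s, during which the arm holds its last target. There are 200 camera calls.

TASK

Find which nest of the test fixture holds the relay, take the probe from its stand, and with the probe's tip press the spring contact in front of that nest, keeping the probe square to the sloping face and pressing lightly, so that the contact is about half way in. Finish while holding the probe there, and do not let go. Do not press the other two contacts, and leave the parts in the nests and the tape, tin and eraser where they are.

Things in the scene. Friction and masses are not known exactly. Their poses are not given: they have to be found in the camera images.
- fixture: Grey desk-shaped test fixture, 156x200x65 mm, fixed. Origin: centre of its underside; z up; low front edge to its -x (towards the robot, yaw up to 0.35). Front face rises at 20 degrees from 34 mm high at x=-70 to 65 mm at x=+15 mm: normal (-0.342, 0, 0.940) here. Behind it a level deck with three nests (rims 6 mm), each joined by a thin metal strip to the spring contact in front of it (same y).
- stand: Probe stand, fixed to the bench: dark plate 90x90x8 mm with an upright aluminium tube, 30 mm across, bore 9 mm, top 72 mm above the bench. Origin: centre of the underside; z up.
- probe: Test probe, about 50 g, 119 mm long, upright in the stand, tip down. Origin: the very end of the tip; z runs up to the grip. Steel shaft 5 mm across to 60 mm, collar 24 mm across at 60-64 mm (rests on the tube's top; tip 12 mm above the bench), round black grip 16 mm across at 64-116 mm: grip from above at 90 mm, some 40 N. Lift over 60 mm to leave the tube. Turn about its axis is free.
- probe_tip (a point): The very end of the probe's tip (same point as the probe's origin), z along the probe.
- relay: Black box-shaped relay 13x29x24 mm with thin pins sticking up, lying loose in one of the three nests (which one varies). Origin: centre of its underside, on the deck.
- terminal_block: Green screw terminal block 16x40x20 mm, loose in another nest. Origin: centre of its underside.
- capacitor_1: Small upright cylindrical capacitor, 15 mm across, 20 mm high, loose in the remaining nest. Origin: centre of its underside.
- amber_tape: Roll of amber tape, 58 mm across, 12 mm high, beside the fixture. Origin: centre of its underside. A bystander.
- flux_tin: Round red tin 58 mm across, 20 mm high, beside the stand. Origin: centre of its underside. A bystander.
- eraser: Eraser 21x46x12 mm, in front of the stand. Origin: centre of its underside. A bystander.
- nest_left (a point): Centre of the floor of the left (+y) nest, at (45, 56, 65) mm in the fixture's frame. Nest inside 25 x 53 mm.
- contact_left_top (a point): Centre of the flat top of the left (+y) spring contact, a brass plunger 16 mm across that stands 10 mm out of the sloping face at (-29, 56, 49) mm in the fixture's frame. z is the face's normal, out of the face; the point moves in with the plunger.
- contact_left (a joint): How far the left (+y) spring contact is pressed in, along the face's normal: 0 free, 0.010 m bottomed (flush with the face). Spring of 0.5 N per mm: half way, 5 mm, is 2.5 N.
- nest_middle (a point): Centre of the floor of the middle nest, at (45, 0, 65) mm in the fixture's frame. Nest inside 25 x 53 mm.
- contact_middle_top (a point): Centre of the flat top of the middle spring contact, a brass plunger 16 mm across that stands 10 mm out of the sloping face at (-29, 0, 49) mm in the fixture's frame. z is the face's normal, out of the face; the point moves in with the plunger.
- contact_middle (a joint): How far the middle spring contact is pressed in, along the face's normal: 0 free, 0.010 m bottomed (flush with the face). Spring of 0.5 N per mm: half way, 5 mm, is 2.5 N.
- nest_right (a point): Centre of the floor of the right (-y) nest, at (45, -56, 65) mm in the fixture's frame. Nest inside 25 x 53 mm.
- contact_right_top (a point): Centre of the flat top of the right (-y) spring contact, a brass plunger 16 mm across that stands 10 mm out of the sloping face at (-29, -56, 49) mm in the fixture's frame. z is the face's normal, out of the face; the point moves in with the plunger.
- contact_right (a joint): How far the right (-y) spring contact is pressed in, along the face's normal: 0 free, 0.010 m bottomed (flush with the face). Spring of 0.5 N per mm: half way, 5 mm, is 2.5 N.
Things that resemble listed ones, but are neither listed nor needed, are in the scene too. Leave any turquoise look-alike of the probe alone.

How it is judged:
On the way:
1. the probe is in the gripper, drawn clear of the stand's tube (height (world z) of probe_tip above 0.074 m and contact force between the fingers and probe above 2 N and not (contact force between probe and stand above 0.05 N)), for 0.1 s.
At the end, for the whole second after the job is handed in: The gripper still holds the resting probe; its tip is on the spring contact of the relay's nest (within 8.5 mm of its centre), the probe square to the sloping face within 0.15 rad, that contact pressed in 2 to 8.5 mm, the force on the fixture 0.7 to 6 N, the probe clear of the stand (((horizontal distance between relay and nest_left below 0.02 m and value of joint contact_left between 0.002 and 0.0085 m and distance between probe_tip and contact_left_top below 0.0085 m and angle between the z axis of probe_tip and the z axis of contact_left_top, either way round below 0.15 rad) or (horizontal distance between relay and nest_middle below 0.02 m and value of joint contact_middle between 0.002 and 0.0085 m and distance between probe_tip and contact_middle_top below 0.0085 m and angle between the z axis of probe_tip and the z axis of contact_middle_top, either way round below 0.15 rad) or (horizontal distance between relay and nest_right below 0.02 m and value of joint contact_right between 0.002 and 0.0085 m and distance between probe_tip and contact_right_top below 0.0085 m and angle between the z axis of probe_tip and the z axis of contact_right_top, either way round below 0.15 rad)) and contact force between probe and fixture between 0.7 and 6 N and contact force between the fingers and probe above 2 N and linear speed of probe below 0.01 m/s and not (contact force between probe and stand above 0.05 N)); the arm keeps its last pose, push and grip.
It fails at once if a spring contact other than the relay's is pressed in by more than 1.5 mm ((value of joint contact_left above 0.0015 m and not (horizontal distance between relay and nest_left below 0.02 m)) or (value of joint contact_middle above 0.0015 m and not (horizontal distance between relay and nest_middle below 0.02 m)) or (value of joint contact_right above 0.0015 m and not (horizontal distance between relay and nest_right below 0.02 m))).
It fails at once if the probe pushes on the fixture with more than 15 N (contact force between probe and fixture above 15 N).
It fails at once if a part in a nest or a bystander is moved by more than 20 mm (distance of any of relay, terminal_block, capacitor_1, amber_tape, flux_tin, eraser from where it was at the start of the episode above 0.02 m).
It also fails if it takes over 40 s, if anything falls off the work surface, if the arm or the gripper's body presses on something with over 40 N, if the wrist force passes 120 N, or if a joint passes its speed limit or range.

## Working session

There is one attempt and no reset: what is moved stays moved. The work goes in short steps, Python scripts to look and compute and a tool call to move; the robot and the scene stay as the last step left them, time stands still between calls to the robot, and variables do not carry over. Pictures are saved under pics/ and viewed, about 8 in all and at most 12, crops included, and the job is handed in when it is done.

Besides the shell and the picture viewer there is one more tool, called after "Emit:" as a command line: name --pt "numbers of a row" for each row, then --argument value for the rest. jog_arm: Moves the arm, as the interface text tells. Its arguments: {"type":"object","properties":{"moves":{"type":"array","items":{"type":"array","items":{"type":"number"}}},"squeeze":{"type":"number"}},"required":["moves"]}

```bash
mkdir -p pics; ls; python3 - <<'E'
from station import status, vision
import cv2, numpy as np
o=status.get_obs(); print(o['clock'],o['ee_pos'],o['tool_rot'],o['force'],o['opening'])
for n in('scene','top'):
    c=vision.calibration(n); print(n,np.round(c['K'],1).tolist(),np.round(c['extrinsics'],3).tolist())
    cv2.imwrite(f'pics/{n}1.png',vision.camera(n))
E
```

```text
pics
0.0 [0.2157625  0.6122911  0.21747406] [-0.52946677 -3.09628071  0.004015  ] [ 0.00751346 -0.19054436 -0.05174428] 0.09314312369257818
scene [[461.6, 0.0, 314.0], [0.0, 461.6, 196.6], [0.0, 0.0, 1.0]] [[0.622, -0.544, 0.564, -0.247], [-0.783, -0.433, 0.446, -0.655], [0.002, -0.719, -0.695, 1.002], [0.0, 0.0, 0.0, 1.0]]
top [[425.5, 0.0, 318.3], [0.0, 425.5, 202.5], [0.0, 0.0, 1.0]] [[-0.027, -0.983, 0.182, 0.285], [-0.999, 0.033, 0.029, -0.066], [-0.034, -0.181, -0.983, 1.133], [0.0, 0.0, 0.0, 1.0]]
```

View pics/scene1.png

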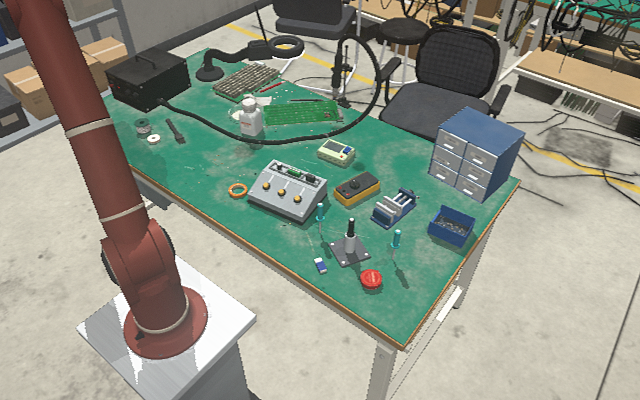

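View pics/top1.png

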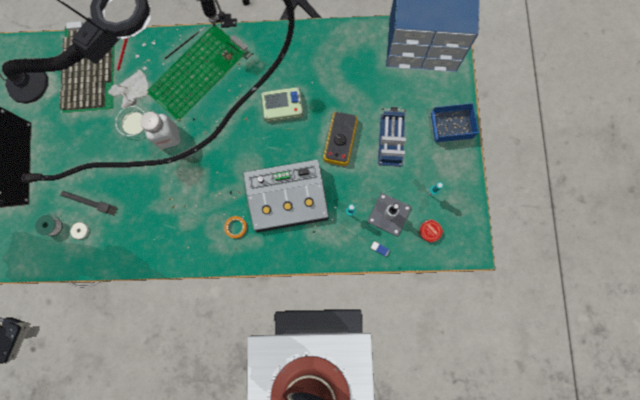

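The fixture is at (288,195) in the top view, with brass contacts near (266,210), (288,206) and (310,202). The stand is at (392,212), and there are turquoise look-alikes at (350,210) and (437,188). I'll zoom in on both views.

```bash
python3 - <<'E'
import cv2,numpy as np
t=cv2.imread('pics/top1.png');s=cv2.imread('pics/scene1.png')
a=cv2.resize(t[150:265,235:455],None,fx=3.6,fy=3.6,interpolation=cv2.INTER_CUBIC)[:, :792]
b=cv2.resize(s[150:295,240:410],None,fx=4,fy=4,interpolation=cv2.INTER_CUBIC)
cv2.imwrite('pics/a.png',a);cv2.imwrite('pics/b.png',b)
E
```

```text
(no output)
```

View pics/a.png

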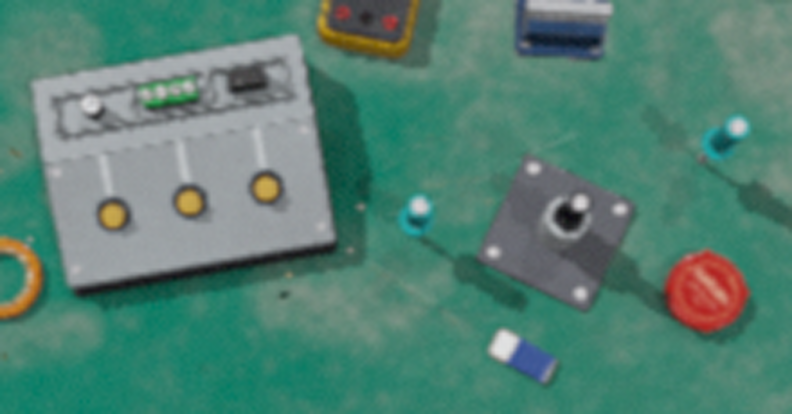

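View pics/b.png

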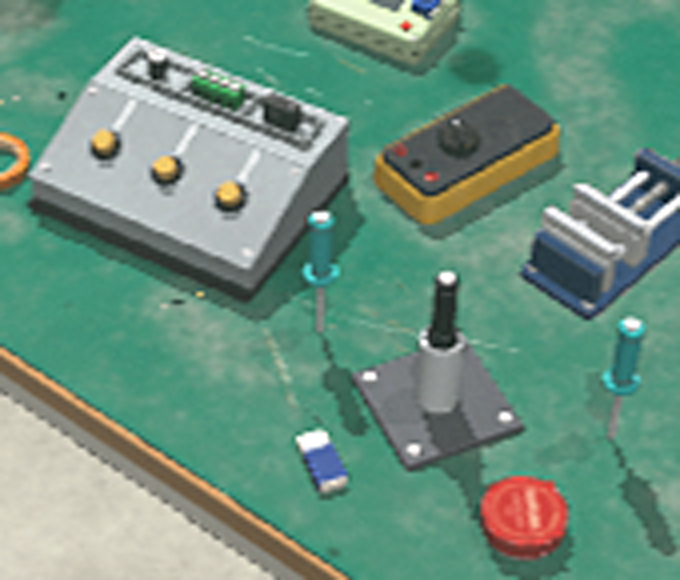

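The capacitor is in the left nest, the terminal block in the middle and the black relay in the right nest. Next I'll triangulate.

```bash
cat > h.py <<'E'
import cv2,numpy as np
from station import vision
cal={n:vision.calibration(n) for n in('scene','top')}
def ray(n,p):
    c=cal[n];E=np.array(c['extrinsics']);d=E[:3,:3]@np.linalg.solve(np.array(c['K']),[p[0],p[1],1.]);return E[:3,3],d/np.linalg.norm(d)
def onz(n,p,z):
    o,d=ray(n,p);return o+d*(z-o[2])/d[2]
def tri(p,q):
    o,d=ray('scene',p);P,e=ray('top',q)
    s=np.linalg.lstsq(np.c_[d,-e],P-o,rcond=None)[0];a,b=o+s[0]*d,P+s[1]*e
    return (a+b)/2,np.linalg.norm(a-b)
def blobs(img,lo,hi,box,amin=8):
    x0,y0,x1,y1=box;m=cv2.inRange(cv2.cvtColor(img[y0:y1,x0:x1],cv2.COLOR_BGR2HSV),lo,hi)
    n,_,st,c=cv2.connectedComponentsWithStats(m)
    return sorted([(round(c[i][0]+x0,2),round(c[i][1]+y0,2),int(st[i][4])) for i in range(1,n) if st[i][4]>=amin])
E
python3 - <<'E'
from h import *
t=cv2.imread('pics/top1.png');s=cv2.imread('pics/scene1.png')
lo,hi=(15,110,110),(32,255,255)
bt=blobs(t,lo,hi,(250,190,325,220));bs=blobs(s,lo,hi,(255,175,305,205));print(bt,bs)
P=[]
for a,b in zip(bs,bt):
    p,e=tri(a[:2],b[:2]);P.append(p);print(np.round(p,4),round(e,4),np.round(onz('top',b[:2],.0584),4),np.round(onz('scene',a[:2],.0584),4))
# probe: cap white & grip black
ct=blobs(t,(0,0,150),(180,60,255),(385,195,402,212),3);cs=blobs(s,(0,0,150),(180,60,255),(345,212,358,240),3);print('cap',ct,cs)
gt=blobs(t,(0,0,0),(180,255,60),(380,195,405,220),3);gs=blobs(s,(0,0,0),(180,255,60),(340,215,362,240),3);print('grip',gt,gs)
for a in cs[:2]:
  for b in ct[:2]: print(tri(a[:2],b[:2]),onz('top',b[:2],.131),onz('scene',a[:2],.131))
for n,im,box in(('scene',s,(312,195,330,225)),('top',t,(340,200,360,220))):
  print(n,blobs(im,(85,120,60),(100,255,255),box,4))
print('top cap alike',onz('top',(235+419/3.6,150+205/3.6),.131))
E
```

```text
[(np.float64(265.77), np.float64(209.57), 35), (np.float64(287.08), np.float64(206.05), 38), (np.float64(308.53), np.float64(202.05), 38)] [(np.float64(265.38), np.float64(184.86), 21), (np.float64(281.14), np.float64(191.32), 22), (np.float64(296.86), np.float64(198.0), 22)]
[0.471  0.1017 0.053 ] 0.0003 [0.4702 0.1008 0.0584] [0.4668 0.0975 0.0584]
[0.4789 0.0459 0.0529] 0.0011 [0.4775 0.0457 0.0584] [0.4751 0.0415 0.0584]
[ 0.4872 -0.0094  0.0523] 0.0002 [ 0.4861 -0.0098  0.0584] [ 0.4824 -0.0134  0.0584]
cap [(np.float64(387.5), np.float64(208.0), 14), (np.float64(395.5), np.float64(205.71), 14)] [(np.float64(350.16), np.float64(235.97), 32), (np.float64(351.36), np.float64(218.91), 11)]
grip [(np.float64(392.61), np.float64(210.03), 33)] [(np.float64(350.5), np.float64(229.18), 74)]
(array([ 0.46733171, -0.21382283,  0.04568726]), np.float64(0.0035289356400676976)) [ 0.45185335 -0.20106762  0.131     ] [ 0.40497835 -0.25411982  0.131     ]
(array([ 0.46336378, -0.22605017,  0.06131325]), np.float64(0.014171648124679382)) [ 0.45674078 -0.22029535  0.131     ] [ 0.40497835 -0.25411982  0.131     ]
(array([ 0.46078887, -0.20950044,  0.11430921]), np.float64(0.017074529012300894)) [ 0.45185335 -0.20106762  0.131     ] [ 0.45463932 -0.22284314  0.131     ]
(array([ 0.45746491, -0.22095399,  0.12734607]), np.float64(0.000268607615424135)) [ 0.45674078 -0.22029535  0.131     ] [ 0.45463932 -0.22284314  0.131     ]
scene [(np.float64(319.72), np.float64(213.45), 99)]
top [(np.float64(350.17), np.float64(210.62), 78)]
top cap alike [ 0.45724714 -0.11557243  0.131     ]
```

Emit:
jog_arm --pt "0.093 0.031 -0.035 0.005 0 0 0" --pt "0.093 0.031 -0.035 0.005 0 0 0" --pt "0.093 0.031 -0.035 0.005 0 0 0" --pt "0.093 0.031 -0.035 0.005 0 0 0" --pt "0.093 0.031 -0.035 0.005 0 0 0" --pt "0.093 0.031 -0.035 0.005 0 0 0" --pt "0.093 0.012 -0.045 0 0 0 0.08" --pt "0.093 0.012 -0.045 0 0 0 0.08" --pt "0.093 0.012 -0.045 0 0 0 0.08" --pt "0.093 0.012 -0.045 0 0 0 0.08" --pt "0.093 0.012 -0.045 0 0 0 0.08" --pt "0.093 0.012 -0.045 0 0 0 0.08"

```text
clock: 1.3
ee_pos: [0.4739, 0.1311, 0.2484]
tool_rot: [0.227, -3.133, 0.0]
force: [0.3, 0.1, 0.0]
opening: 0.0929
```

Emit:
jog_arm --pt "0.093 -0.004 -0.045 0 0 0 0" --pt "0.093 -0.004 -0.045 0 0 0 0" --pt "0.093 -0.004 -0.045 0 0 0 0" --pt "0.093 -0.005 -0.045 0 0 0 0" --pt "0.093 0 0 0 0 0 0"

```text
clock: 1.8
ee_pos: [0.4554, -0.0547, 0.2485]
tool_rot: [0.201, -3.133, 0.006]
force: [0.7, -0.6, 0.4]
opening: 0.0929
```

```bash
python3 - <<'E'
from station import status, vision
import cv2,json,numpy as np
c=vision.calibration('wrist');im=vision.camera('wrist')
cv2.imwrite('pics/w1.png',im);np.savez('w1.npz',**{k:np.array(v) for k,v in c.items() if k in('K','extrinsics')})
print(c['K'],np.round(c['extrinsics'],3),status.get_obs()['ee_pos'])
E
```

```text
[[309.70691629   0.         320.87032395]
 [  0.         309.70691629 198.62032186]
 [  0.           0.           1.        ]] [[-0.127  0.961  0.244  0.388]
 [ 0.992  0.124  0.029 -0.063]
 [-0.003  0.246 -0.969  0.414]
 [ 0.     0.     0.     1.   ]] [ 0.45611678 -0.05053493  0.24842501]
```

View pics/w1.png

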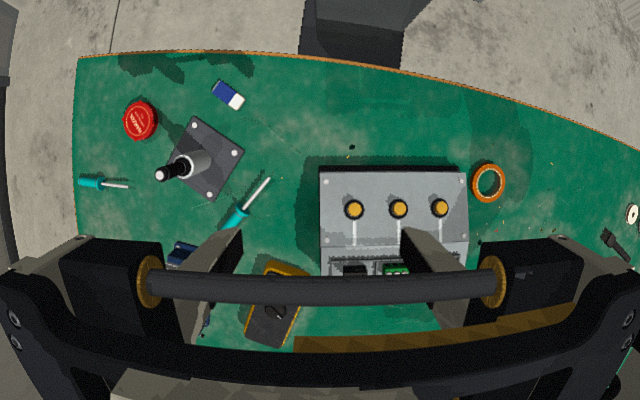

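The wrist view shows the black relay behind the right contact at (355,209). The probe cap is at about (162,174). I'll measure both precisely in this view.

```bash
cat >> h.py <<'E'
def wray(npz,p):
    c=np.load(npz);K=c['K'];E=c['extrinsics'];u=cv2.fisheye.undistortPoints(np.array([[p]],float),K,np.zeros(4))[0,0]
    d=E[:3,:3]@[u[0],u[1],1];return E[:3,3],d/np.linalg.norm(d)
def wz(npz,p,z):
    o,d=wray(npz,p);return np.round(o+d*(z-o[2])/d[2],4)
E
python3 - <<'E'
from h import *
w=cv2.imread('pics/w1.png')
b=blobs(w,(15,110,110),(32,255,255),(340,195,455,225));print(b)
P=[wz('w1.npz',q[:2],.0583) for q in b];print(P)
d=P[2]-P[0];print('yaw',np.arctan2(-d[0],d[1]),'len',np.hypot(*d[:2]))
for q in blobs(w,(0,0,140),(180,60,255),(150,160,182,190),5):print('cap',q,wz('w1.npz',q[:2],.131))
S=blobs(w,(0,0,150),(180,60,255),(175,110,245,205),3);print(S)
for q in S:print(wz('w1.npz',q[:2],.009))
# fixture front edge corners seen at z~.034
cv2.imwrite('pics/w1c.png',cv2.resize(w[100:240,140:480],None,fx=2.3,fy=2.3,interpolation=cv2.INTER_CUBIC))
E
```

```text
[(np.float64(354.4), np.float64(208.88), 145), (np.float64(399.39), np.float64(208.16), 134), (np.float64(441.32), np.float64(207.23), 117)]
[array([ 0.4851, -0.0112,  0.0583]), array([0.4773, 0.0439, 0.0583]), array([0.4693, 0.0989, 0.0583])]
yaw 0.1425327824269758 len 0.11122791915701741
cap (np.float64(159.12), np.float64(174.97), 59) [ 0.4558 -0.2219  0.131 ]
cap (np.float64(179.5), np.float64(176.5), 6) [ 0.4548 -0.1978  0.131 ]
[(np.float64(187.58), np.float64(166.26), 103), (np.float64(194.0), np.float64(124.65), 26), (np.float64(209.12), np.float64(194.0), 24), (np.float64(234.0), np.float64(152.5), 28)]
[ 0.4675 -0.2432  0.009 ]
[ 0.4085 -0.2373  0.009 ]
[ 0.5036 -0.2081  0.009 ]
[ 0.4416 -0.1753  0.009 ]
```

View pics/w1c.png

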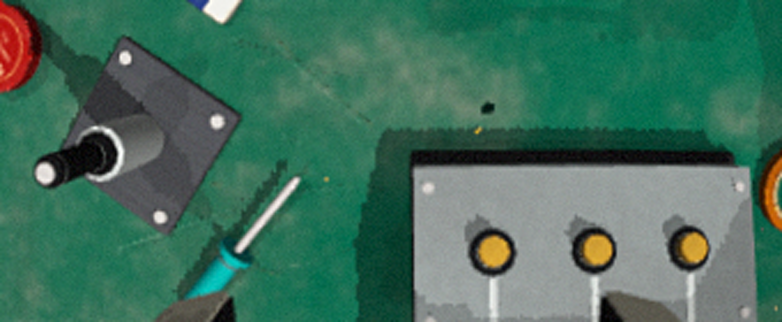

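Emit:
jog_arm --pt "0.093 0 -0.043 0 0 0 0" --pt "0.093 0 -0.043 0 0 0 0" --pt "0.093 0 -0.043 0 0 0 0" --pt "0.093 0 -0.043 0 0 0 0" --pt "0.093 0 0 0 0 0 0" --pt "0.093 0 0 0 0 0 0" --pt "0.093 0 0 0 0 0 0"

```text
clock: 2.55
ee_pos: [0.4576, -0.2163, 0.2483]
tool_rot: [0.228, -3.133, -0.003]
force: [-0.5, 0.0, 0.2]
opening: 0.0929
```

Emit:
jog_arm --pt "0.093 -0.0015 -0.006 -0.02 0 0 0" --pt "0.093 0 0 -0.03 0 0 0" --pt "0.093 0 0 -0.03 0 0 0" --pt "0.093 0 0 -0.03 0 0 0" --pt "0.093 0 0 -0.03 0 0 0" --pt "0.093 0 0 -0.025 0 0 0" --pt "0.093 0 0 0 0 0 0" --pt "0.093 0 0 0 0 0 0" --pt "0.093 0 0 0 0 0 0"

```text
clock: 3.45
ee_pos: [0.4569, -0.2246, 0.0851]
tool_rot: [-0.224, 3.131, -0.002]
force: [-0.1, -0.4, 0.1]
opening: 0.093
```

```bash
python3 - <<'E'
from station import status, vision
import cv2,numpy as np
o=status.get_obs();c=vision.calibration('wrist');im=vision.camera('wrist')
cv2.imwrite('pics/w2.png',im);np.savez('w2.npz',**{k:np.array(v) for k,v in c.items() if k in('K','extrinsics')})
print(o['ee_pos'],o['tool_rot'],o['force'])
E
```

```text
[ 0.4568527  -0.22459673  0.08506599] [-2.23742586e-01  3.13092988e+00 -1.64905142e-03] [-0.14286531 -0.37604026  0.08172967]
```

View pics/w2.png

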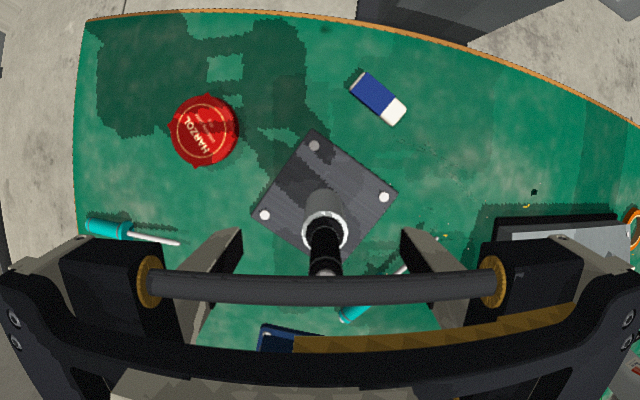

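```bash
python3 - <<'E'
from h import *
w=cv2.imread('pics/w2.png')
print(wz('w2.npz',(325,232),.074), wz('w2.npz',(324,262),.128))
S=blobs(w,(0,0,150),(180,60,255),(250,130,400,225),4)
for q in S:print(q,wz('w2.npz',q[:2],.009))
E
```

```text
[ 0.4544 -0.2228  0.074 ] [ 0.4483 -0.2249  0.128 ]
(np.float64(264.48), np.float64(214.81), 81) [ 0.4709 -0.27    0.009 ]
(np.float64(313.98), np.float64(145.37), 41) [ 0.409  -0.2373  0.009 ]
(np.float64(325.96), np.float64(216.6), 212) [ 0.4651 -0.2196  0.009 ]
(np.float64(383.6), np.float64(196.68), 84) [ 0.4418 -0.1755  0.009 ]
```

Emit:
jog_arm --pt "0.093 -0.0005 0.002 -0.002 0 0 0" --pt "0.093 0 0 0 0 0 0" --pt "0.014 0 0 0 0 0 0" --pt "0.01 0 0 0 0 0 0" --pt "0.01 0 0 0 0 0 0" --pt "0.01 0 0 0 0 0 0" --pt "0.01 0 0 0 0 0 0" --pt "0.01 0 0 0 0 0 0" --pt "0.01 0 0 0 0 0 0" --pt "0.01 0 0 0 0 0 0" --squeeze 40

```text
clock: 4.5
ee_pos: [0.455, -0.223, 0.0816]
tool_rot: [0.222, -3.134, 0.0]
force: [0.6, -0.4, -0.4]
opening: 0.0332
```

Emit:
jog_arm --pt "0.005 0 0 0 0 0 0" --pt "0.005 0 0 0 0 0 0" --pt "0.005 0 0 0 0 0 0" --pt "0.005 0 0 0 0 0 0" --pt "0.005 0 0 0 0 0 0" --pt "0.005 0 0 0 0 0 0" --squeeze 40

```text
clock: 5.1
ee_pos: [0.455, -0.2229, 0.0816]
tool_rot: [0.222, -3.134, 0.0]
force: [0.4, -0.1, -0.4]
opening: 0.0154
```

Emit:
jog_arm --pt "0.005 0 0 0.01 0 0 0" --pt "0.005 0 0 0.02 0 0 0" --pt "0.005 0 0 0.03 0 0 0" --pt "0.005 0 0 0.03 0 0 0" --pt "0.005 0 0 0.03 0 0 0" --pt "0.005 0 0 0.03 0 0 0" --pt "0.005 0 0 0.01 0 0 0" --pt "0.005 0 0 0 0 0 0" --pt "0.005 0 0 0 0 0 0"

```text
clock: 6.0
ee_pos: [0.4542, -0.2225, 0.2406]
tool_rot: [0.222, -3.132, -0.002]
force: [0.1, -0.1, -1.4]
opening: 0.0155
```

Emit:
jog_arm --pt "0.005 0 0.041 0 0 0 0" --pt "0.005 0 0.041 0 0 0 0" --pt "0.005 0 0.041 0 0 0 0" --pt "0.005 0 0.041 0 0 0 0" --pt "0.005 -0.004 0.041 0 0 0 0" --pt "0.005 0 0 0 0.0125 -0.0864 0" --pt "0.005 0 0 0 0.0125 -0.0864 0" --pt "0.005 0 0 0 0.0125 -0.0864 0" --pt "0.005 0 0 0 0.0125 -0.0864 0" --pt "0.005 0 0 0 0 0 0" --pt "0.005 0 0 0 0 0 0"

```text
clock: 7.1
ee_pos: [0.4505, -0.0181, 0.2407]
tool_rot: [-0.197, 2.79, 0.036]
force: [-0.1, -0.2, -0.1]
opening: 0.0156
```

```bash
cat > st.py <<'E'
from station import status
import numpy as np
from scipy.spatial.transform import Rotation as R
o=status.get_obs();p=np.array(o['ee_pos']);r=R.from_rotvec(o['tool_rot']).as_matrix()
psi=.1435;n=np.array([-.342*np.cos(psi),-.342*np.sin(psi),.9397])
C=np.array([.4852,-.0107,.0583])
d0=R.from_rotvec([.222,-3.134,0]).as_matrix().T@np.array([.001,.0004,-.0696])
tip=p+r@d0;e=tip-C;fx=np.array([np.cos(psi),np.sin(psi),0]);fy=np.array([-fx[1],fx[0],0]);sx=np.cross(fy,n)
print('t',o['clock'],'p',p.round(4),'tip',tip.round(4),'err normal %.4f slope %.4f y %.4f'%(e@n,e@sx,e@fy))
print('rot to fix',np.cross(r[:,2],-n).round(4),'force',np.round(o['force'],2),'Fn %.2f'%(np.array(o['force'])@n),'open',round(o['opening'],4),np.round(o['joints'],2))
E
python3 st.py
```

```text
t 7.1 p [ 0.4505 -0.0181  0.2407] tip [ 0.4747 -0.0143  0.1756] err normal 0.1140 slope 0.0299 y -0.0020
rot to fix [ 0.0001 -0.0032 -0.0001] force [-0.07 -0.2  -0.06] Fn -0.02 open 0.0156 [ 0.06  0.14 -0.03  2.2  -0.12  0.46  1.85]
```

Emit:
jog_arm --pt "0.005 0.001 0.0006 -0.025 0 0 0" --pt "0.005 0.001 0.0006 -0.025 0 0 0" --pt "0.005 0.001 0.0007 -0.025 0 -0.003 0" --pt "0.005 0.001 0.0007 -0.0235 0 0 0" --pt "0.005 0 0 0 0 0 0" --pt "0.005 0 0 0 0 0 0"

```text
clock: 7.7
ee_pos: [0.456, -0.0152, 0.1429]
tool_rot: [-0.197, 2.784, 0.036]
force: [0.8, 1.3, -0.5]
opening: 0.0156
```

```bash
python3 st.py; python3 - <<'E'
from station import vision
import cv2,numpy as np
c=vision.calibration('wrist');im=vision.camera('wrist');s=vision.camera('scene');t=vision.camera('top')
cv2.imwrite('pics/w3.png',im);cv2.imwrite('pics/s3.png',s);cv2.imwrite('pics/t3.png',t);np.savez('w3.npz',**{k:np.array(v) for k,v in c.items() if k in('K','extrinsics')})
a=cv2.resize(im[130:280,230:430],None,fx=3,fy=3,interpolation=cv2.INTER_CUBIC)
b=cv2.resize(s[150:240,265:325],None,fx=5,fy=5,interpolation=cv2.INTER_CUBIC)[:450]
b=cv2.resize(b,(300,450));cv2.imwrite('pics/m3.png',np.hstack([a[:,:500],b]))
E
```

```text
t 7.7 p [ 0.456  -0.0152  0.1429] tip [ 0.4806 -0.0113  0.0779] err normal 0.0200 slope 0.0024 y 0.0000
rot to fix [-0.0005  0.0021 -0.0001] force [ 0.84  1.31 -0.54] Fn -0.85 open 0.0156 [ 0.1   0.34 -0.1   2.34 -0.19  0.12  1.91]
```

View pics/m3.png

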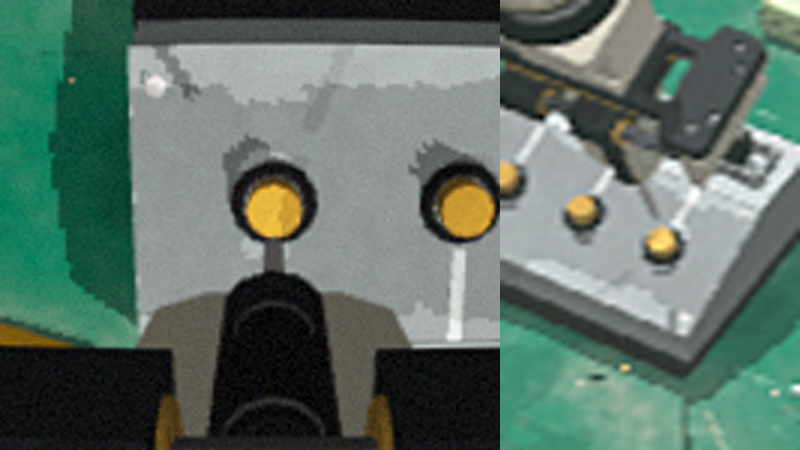

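```bash
python3 - <<'E'
from h import *
c=np.load('w3.npz');K,E=c['K'],np.linalg.inv(c['extrinsics'])
for X in((.4806,-.0113,.0779),(.4852,-.0107,.0583)):
    q=E@np.r_[X,1];print(cv2.fisheye.projectPoints(np.array([[q[:3]]]),np.zeros(3),np.zeros(3),K,np.zeros(4))[0].ravel().round(1))
w=cv2.imread('pics/w3.png');b=blobs(w,(15,110,110),(32,255,255),(300,180,395,215),20)
for q in b:print(q,wz('w3.npz',q[:2],.0583))
g=cv2.cvtColor(w,cv2.COLOR_BGR2GRAY);print(g[196:224:1,312:332:1])
# scene: brass right contact & predicted tip
S=np.linalg.inv(np.array(cal['scene']['extrinsics']));Ks=np.array(cal['scene']['K'])
for X in((.4806,-.0113,.0779),(.4852,-.0107,.0583)):
    q=Ks@(S@np.r_[X,1])[:3];print('scene',(q[:2]/q[2]).round(1))
E
```

```text
[321.8 210.1]
[321.6 200.8]
(np.float64(320.9), np.float64(199.76), 272) [ 0.4843 -0.0114  0.0583]
(np.float64(385.38), np.float64(199.83), 252) [0.4766 0.0437 0.0583]
[[122 126 182 188 184 182 181 185 182 185 184 178 158 159 164 163 156 127
   82  39]
 [126 166 183 188 182 186 182 182 181 186 184 177 162 156 164 159 163 149
   86  35]
 [122 188 185 181 184 184 183 182 187 185 184 183 163 159 163 164 165 155
   95  58]
 [148 186 183 183 181 184 184 187 182 185 188 188 160 156 160 162 164 158
  126  68]
 [167 188 185 184 182 180 183 184 178 193 183 167 161 159 161 157 159 153
  114  55]
 [148 192 186 183 183 181 181 183 185 186 182 160 162 157 158 160 167 160
  105  47]
 [104 189 188 179 186 185 182 184 191 192 180 154 161 157 158 158 170 170
   84  40]
 [ 86 171 191 184 182 186 178 188 190 191 182 165 160 154 155 162 168 175
   64  26]
 [ 64 122 182 189 184 184 186 190 190 188 187 178 161 161 162 168 162 144
   43  18]
 [ 31  77 159 183 187 185 189 191 191 190 189 184 153 161 164 160 132  79
   20  16]
 [ 27  33 103 146 175 191 192 190 191 188 188 184 160 166 160 128  76  29
   23  5
[... 788 characters left out ...]
8 130  84  73  77  78  74  86 109 158 150 149 148 153
  151 154]
 [151 147 151 148 153 136  86  78  72  75  75  81 106 139 149 151 149 156
  151 153]
 [152 149 153 151 148 134  87  76  73  75  74  78 104 152 151 146 149 151
  149 154]
 [152 156 151 155 154 136  66  69  73  68  75  77  97 147 157 155 153 153
  148 148]
 [160 155 150 159 155 127  48  39  20  37  51  54  76 144 153 154 150 152
  156 152]
 [154 154 104  94  79  46  14   7  14   9  16  16  23  58  72  69  76 104
  152 153]
 [105  91  41  34  30  11  13  15   9  20  18  12   9  10  21  17  29  52
   96 120]
 [ 45  23  11   3  15  13  22  15  19  13  17   8  20  16  12  13  14  18
   30  70]]
scene [295.7 193.2]
scene [296.8 197.1]
```

Emit:
jog_arm --pt "0.005 0.0015 0.0002 -0.0075 0 0 0" --pt "0.005 0.0014 0.0002 -0.0074 0 0 0" --pt "0.005 0 0 0 0 0 0" --pt "0.005 0 0 0 0 0 0" --pt "0.005 0 0 0 0 0 0" --pt "0.005 0 0 0 0 0 0"

```text
clock: 8.45
ee_pos: [0.458, -0.015, 0.1284]
tool_rot: [-0.197, 2.783, 0.035]
force: [0.3, -0.3, -0.8]
opening: 0.0153
```

```bash
python3 st.py
```

```text
t 8.45 p [ 0.458  -0.015   0.1284] tip [ 0.4827 -0.0112  0.0634] err normal 0.0057 slope -0.0007 y -0.0001
rot to fix [-0.      0.0034  0.0002] force [ 0.3  -0.3  -0.75] Fn -0.79 open 0.0153 [ 0.11  0.37 -0.11  2.35 -0.19  0.07  1.92]
```

Emit:
jog_arm --pt "0.005 0.001 0.0001 -0.0018 0 0 0" --pt "0.005 0.0008 0.0001 -0.0019 0 0 0" --pt "0.005 0.0007 0.0001 -0.0019 0 0 0" --pt "0.005 0 0 0 0 0 0" --pt "0.005 0 0 0 0 0 0" --pt "0.005 0 0 0 0 0 0"

```text
clock: 9.05
ee_pos: [0.4604, -0.0146, 0.1226]
tool_rot: [-0.197, 2.783, 0.036]
force: [0.2, 0.9, 0.3]
opening: 0.0153
```

```bash
python3 st.py
```

```text
t 9.05 p [ 0.4604 -0.0146  0.1226] tip [ 0.4851 -0.0108  0.0577] err normal -0.0005 slope -0.0003 y -0.0001
rot to fix [-0.0001  0.0031  0.0001] force [0.15 0.93 0.32] Fn 0.21 open 0.0153 [ 0.11  0.39 -0.11  2.35 -0.19  0.05  1.92]
```

Emit:
jog_arm --pt "0.005 0.0007 0.0001 -0.0019 0 0 0" --pt "0.005 0.0005 0 -0.0014 0 0 0" --pt "0.005 0 0 0 0 0 0" --pt "0.005 0 0 0 0 0 0" --pt "0.005 0 0 0 0 0 0"

```text
clock: 9.55
ee_pos: [0.4616, -0.0145, 0.1194]
tool_rot: [-0.197, 2.783, 0.036]
force: [0.0, -1.1, 1.7]
opening: 0.0156
```

```bash
cat > avg.py <<'E'
from station import status,vision
import numpy as np
n=np.array([-.3385,-.0489,.9397]);f=[]
for i in range(12): vision.camera('top');f.append(status.get_obs()['force'])
f=np.array(f);print('F',f.mean(0).round(2),'Fn %.2f +- %.2f'%((f@n).mean(),(f@n).std()/12**.5))
E
python3 st.py; python3 avg.py
```

```text
t 9.55 p [ 0.4616 -0.0145  0.1194] tip [ 0.4863 -0.0107  0.0544] err normal -0.0040 slope -0.0003 y -0.0002
rot to fix [-0.0001  0.0032  0.0001] force [ 0.   -1.12  1.75] Fn 1.70 open 0.0156 [ 0.11  0.4  -0.11  2.35 -0.2   0.04  1.92]
F [-0.78  0.25  1.3 ] Fn 1.47 +- 0.09
```

Emit:
jog_arm --pt "0.005 0.0003 0 -0.001 0 0 0" --pt "0.005 0 0 0 0 0 0" --pt "0.005 0 0 0 0 0 0" --pt "0.005 0 0 0 0 0 0" --pt "0.005 0 0 0 0 0 0"

```text
clock: 10.65
ee_pos: [0.462, -0.0145, 0.1184]
tool_rot: [-0.197, 2.783, 0.036]
force: [-0.4, 0.9, 2.1]
opening: 0.0157
```

```bash
python3 st.py; python3 avg.py; python3 - <<'E'
from station import vision
import cv2,numpy as np
im=vision.camera('wrist');s=vision.camera('scene')
a=cv2.resize(im[130:280,230:430],None,fx=3,fy=3,interpolation=cv2.INTER_CUBIC)
b=cv2.resize(s[170:230,270:310],(300,450),interpolation=cv2.INTER_CUBIC);cv2.imwrite('pics/m4.png',np.hstack([a[:,:500],b]))
E
```

```text
t 10.65 p [ 0.462  -0.0145  0.1184] tip [ 0.4866 -0.0107  0.0534] err normal -0.0051 slope -0.0003 y -0.0002
rot to fix [-0.0001  0.0032  0.0001] force [-0.43  0.86  2.12] Fn 2.10 open 0.0157 [ 0.11  0.4  -0.12  2.35 -0.2   0.04  1.92]
F [-0.76  0.28  1.8 ] Fn 1.94 +- 0.12
```

View pics/m4.png

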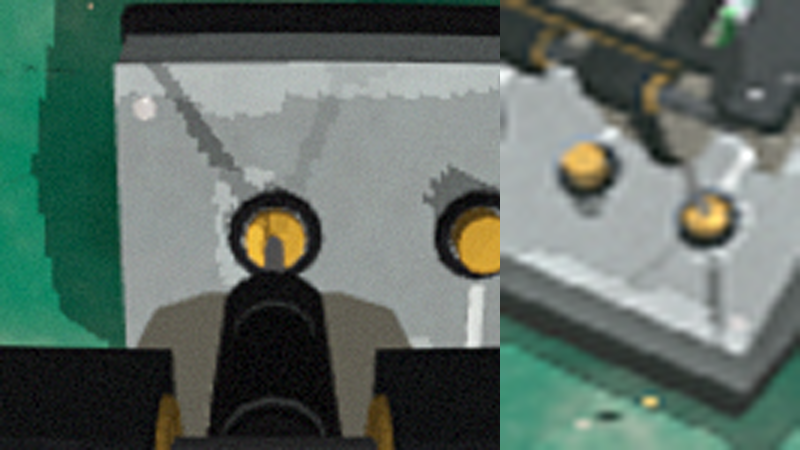

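The picture shows the tip near the centre of the right contact, at about (273,240) in the wrist crop. That contact is visibly lower than the free middle one. The force is about 2.4 N once the probe's weight is allowed for. I'll hand in.

```bash
python3 -c "
from station import ticket
print(ticket.hand_in())"
```

```text
the job is handed in; nothing more can be done
None
```

I found the relay in the right (-y) nest, took the probe from its stand, and handed in with its tip holding the right contact about half way in. The hand-in gives no verdict.

**Depth and force:** the tip is about 5.1 mm in by arm position. The measured force along the face normal is 1.9 N, or about 2.4 N once roughly 0.5 N of probe weight is allowed for. At 0.5 N per mm that is about 4.9 mm, so the two agree.

**Position and squareness:** the tip is within about 1 mm of the contact's centre by my estimate, and the last picture shows it there. The tool is within 0.01 rad of square to the face, assuming the probe kept its alignment in the grip. The fingers are closed at 15.7 mm on the 16 mm grip.

**Other objects:** the gripper and probe stayed clear of the other two contacts, the parts in the nests, and the tape, tin and eraser. I did not measure their positions again at the end.

**Points to note:**
- Single force readings wandered by up to about 1 N, so I used the mean of 12.
- The two camera views put the contact tops 5–6 mm lower than the fixture dimensions do. I used the height from the dimensions, and the force matched it.
- Joint 6 ended at 0.04 rad, close to its 0.01 rad limit.

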